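Swing a slate plaque round the corner post on a laser engraver

ROBOT

A 6-joint arm with a two-finger parallel gripper is mounted at the origin on the work surface. World frame = base frame: x ahead of the robot, y to its left, z up, the work surface at z = 0. Lengths are in m, angles in rad, forces in N, time in s.
With the tool pointing down it reaches from about 0.3 to 0.875 m from the base axis. Payload 6.4 kg.
Tool frame: the origin (TCP) lies between the finger pads; the fingertips stand tip_extent ahead of it and the grasp point (between the pads) lies 5 mm behind it (tip_extent is the distance from the TCP to the fingertips, in m); z points along the fingers, y is the direction in which the jaws open and shut (so a half turn about z gives the same grasp; the last joint's range is limited). The gripper opens to 85 mm and grips with 20 to 120 N. Pads are 22 mm wide; open, the fingers measure 114 mm over their backs; the gripper's body (76 mm by 85 mm) begins 54 mm behind the grasp point. The pads swing forward as they close: fully open they stand 13 mm farther back than shut.
Start: joints at [-1.472, 0.181, 1.607, -0, 1.354, -0.206], TCP at [0.173, -0.549, 0.245] pointing down, gripper open.
Joint ranges: [-2.99, 2.99], [-0.89, 2.07], [0.3, 2.58], [-1.14, 4.28], [0, 2.63], [-3.12, 3.12]. Speed limits (rad/s): [2.57, 2.57, 3.01, 3.14, 3.14, 3.14].

INTERFACE

Orientations are given as a unit quaternion [w, x, y, z].
In Python, from bench import * gives the robot as it stands.
- The arm moves only by the shell command python3 -m jog 'ROWS'. ROWS is JSON, a list of rows, each a list of 3 entries, a list of its own where there are three numbers: the shift along the tool's x, y, z in mm, then the turn, a rotation vector about the tool's x, y, z in rad, then the opening, from 0 (shut) to 1 (fully open). A call has 1 to 20 rows; each row is the pose to reach, as a shift and turn from the pose measured when the call began, along the tool's axes at that moment; what a row does not reach only later rows make up. A row lasts 1/12 s, in which the tool goes at most 41.7 mm and 7.16 degrees, less where a joint would pass 70% of its speed; a pose out of reach is approached as far as the arm can. A call with a gripper value outside its range is refused whole. The fingers move at their own pace and stop on an object; the grip force is fixed at half the most. Time passes only in rows, so rows that repeat a pose let the fingers close. It gives the time, the measured TCP pose, the force and the opening at its end, in the units of the state.
- get_obs(): the state, without advancing time (a new reading comes with each control period).
- camera(name): name is "side" or "top"; returns (picture, depth): 384x512x3 uint8, red, green, blue; 384x512 float32, m along the optical axis (not along the pixel's ray), 0 where there is no reading.
- get_calibration(name): a dict with "fx", "fy", "cx", "cy" (pixels), "world_from_camera" (4x4, takes a point from camera to world coordinates). Camera axes: x right, y down, z forward; pixel columns grow to the right and rows downward; lengths in m; the calibration is good to about 2 mm. A picture is of the moment at which its call begins. get_calibration takes no time and is no camera call.
- hand_in(): hands the job in, once; it reports no verdict.
The state is a dict: "time_s": time; "q": joint angles; "dq": joint speeds; "joint_efforts": joint torques, N m; "eef_pos": TCP position; "eef_rot": TCP orientation; "wrist_force": force on the tool from outside, world axes, zero at the start; "torque": the same for the moment, N m; "opening": opening from 0.0 (shut) to 1.0 (fully open).
Only numpy, scipy, OpenCV 4.12 (cv2) and the standard library are available. Lean on these libraries where they do the work, as an engineer would, in place of code of your own. Each camera call takes 0.05 s, during which the arm holds its last target.

TASK

The slate plaque lies sideways on the laser engraver's jig board. Push it against the thick corner post so that it swings a quarter turn clockwise round the post and the edge with the two brass eyelets comes to the far side, then seat it snugly, flat on the board, against the post, the far pin and the left pin. Slate chips easily, so go gently; keep clear of the laser head and leave the other things where they are.

Things in the scene. Friction and masses are not known exactly. Their poses are not given: they have to be found in the camera images.
- plaque: Loose dark-grey slate plaque, 110 x 110 x 12 mm, 0.3 to 0.5 kg, flat on the jig board; 2 to 6 N slide it, 20 N if it binds on post or pins; over 60 N chips it. Too wide to grasp: push its sides. Origin: centre of underside, z up; y points to the edge with two brass eyelets (15 mm, 16 mm in from it, 66 mm apart). That edge starts facing left (jig +y, within 7 degrees), must end facing far (jig +x).
- eyelet_edge (a point): Middle of the top of the plaque's eyelet edge: 55 mm from the plaque's centre along the plaque's y, 12 mm up.
- jig: Fixed plywood jig board, 280 (x) by 320 (y) mm, 6 mm thick, on the engraver's bed; its top is 28 mm above the table. Origin: centre of its underside, z up, x away from the robot towards the laser gantry, y to the left, turned up to 0.25 rad from the world axes. Post and pins stand on its top, 6 mm above the origin. A burnt brown square outline on it shows the seat.
- corner_post: Fixed round steel corner post, 16 mm diameter, 28 mm tall above the board; origin at its foot, on the axis, at jig x +45, y +20 mm. At the start the plaque lies 3 to 35 mm clear to its right, its centre 72 to 96 mm right of and 31 to 45 mm nearer than the post. When finished the plaque's far face touches it, 15 mm from that face's right end.
- far_pin: Fixed steel locating pin, 10 mm diameter, 18 mm tall; origin at its foot, on the axis. At jig x +42 mm, y +85 mm. Its near side is in line with the near side of the corner post: the finished plaque's far face touches both.
- left_pin: Fixed steel locating pin, 10 mm diameter, 18 mm tall; origin at its foot, on the axis. At jig x -18 mm, y +120 mm. The middle of the finished plaque's left face touches it.
- seat (a point): Where the centre of the plaque's underside lies when it touches the post and both pins; jig x -18 mm, y +60 mm, on the board's top. Axes as the jig's.
- laser_head: The engraver's gantry and laser module, parked along the far side of the bed; origin at table height in the middle of the engraver, x away from the robot. The beam runs along y, 215 mm beyond the origin, 85 to 126 mm above the table; the module (to 170 mm high) juts 70 mm nearer, 190 mm right of the middle. Do not touch. The frame round the bed is up to 95 mm above the table.
- focus_gauge: Loose brass focus gauge, 24 mm diameter, 40 mm tall, standing on the board's far right corner (jig x +115, y -130 mm); leave alone.
- hold_down: Loose red hold-down peg, 22 mm diameter, 30 mm tall, standing at the board's far left (jig x +115, y +85 mm); leave alone.
- test_chip: Loose plywood test chip, 40 x 40 x 6 mm, lying on the board's near left corner (jig x -118, y +135 mm); leave alone.
- scissors: Loose scissors with red handles, 190 mm long, on the table left of the engraver; leave alone.
- tape_roll: Loose roll of amber tape, 100 mm diameter, 24 mm tall, on the table left of the engraver; leave alone.
- calipers: Loose sliding calipers, 235 mm long, on the table right of the engraver; leave alone.
Not all that is in view belongs to the job. Of the things shaped like the plaque, the grey one is meant.

How it is judged:
By the outcome, as a careful person would: the job done as asked, in the order asked, and still so for the second after the job is handed in, with the robot touching nothing.
It also fails if it takes over 72 s, if anything falls off the work surface, if the arm or the gripper's body presses on something with over 40 N, if the wrist force passes 120 N, or if a joint passes its speed limit or range.

## Working session

There is one attempt and no reset: what is moved stays moved. The work goes in short steps, Python scripts to look and compute and a shell command to move; the robot and the scene stay as the last step left them, time stands still between calls to the robot, and variables do not carry over. Pictures are saved under pics/ and viewed, and the job is handed in when it is done.

```bash
ls; mkdir -p pics; cat > h.py <<'E'
from bench import *
import numpy as np, cv2
from scipy.spatial.transform import Rotation as R
def rot(o): q=o["eef_rot"]; return R.from_quat([q[1],q[2],q[3],q[0]])
def ray(c,uv,z):
    T=np.array(c["world_from_camera"]);d=T[:3,:3]@np.array([(uv[0]-c["cx"])/c["fx"],(uv[1]-c["cy"])/c["fy"],1]);o=T[:3,3]
    return o+d*(z-o[2])/d[2]
def proj(c,p):
    T=np.linalg.inv(np.array(c["world_from_camera"]));q=T[:3,:3]@np.asarray(p)+T[:3,3]
    return np.array([c["fx"]*q[0]/q[2]+c["cx"],c["fy"]*q[1]/q[2]+c["cy"]])
def dpt(c,uv,dep):
    T=np.array(c["world_from_camera"]);u,v=int(round(uv[0])),int(round(uv[1]));d=dep[v,u]
    return T[:3,:3]@(d*np.array([(uv[0]-c["cx"])/c["fx"],(uv[1]-c["cy"])/c["fy"],1]))+T[:3,3]
E
python3 - <<'E'
from h import *
o=get_obs();print(o)
for n in("side","top"):
    im,d=camera(n);np.savez(f"{n}0.npz",im=im,d=d);cv2.imwrite(f"pics/{n}0.png",cv2.resize(im[:,:,::-1],(800,600),interpolation=cv2.INTER_CUBIC))
    print(n,get_calibration(n))
E
```

```text
pics
{'time_s': 0.0, 'q': array([-1.47228141e+00,  1.81540910e-01,  1.60798783e+00, -2.99812526e-05,
        1.35379442e+00, -2.06311658e-01]), 'dq': array([ 1.40289306e-03, -1.52477996e-05, -1.39651908e-04,  4.08505522e-04,
       -1.11582584e-03,  5.71141362e-04]), 'joint_efforts': array([-4.40492313e-04, -4.44876373e+01, -3.51337552e+01, -2.23522425e-04,
        9.15024604e-03, -3.37586556e-06]), 'eef_pos': array([ 0.17252293, -0.54796396,  0.24439396]), 'eef_rot': array([-8.64780482e-04,  9.88406700e-01,  1.51827031e-01,  3.19979016e-05]), 'wrist_force': array([ 0.53309998, -0.63835452,  0.14509198]), 'torque': array([-0.02999625, -0.01712198,  0.01060028]), 'opening': 0.9991430461496567}
side {'fx': 459.99064652374415, 'fy': 459.99064652374415, 'cx': 257.28547810096353, 'cy': 189.53136920751422, 'world_from_camera': array([[-0.94423892, -0.19743211,  0.26350221,  0.12173717],
       [-0.3290827 ,  0.53954094, -0.77498397,  1.13281642],
       [ 0.01083649, -0.81848405, -0.57442705,  0.88886971],
       [ 0.        ,  0.        ,  0.        ,  1.        ]])}
top {'fx': 415.85339641088154, 'fy': 415.85339641088154, 'cx': 258.413822423511, 'cy': 189.12587732094235, 'world_from_camera': array([[-0.00128554, -0.99488262,  0.10102933,  0.38058564],
       [-0.99964452,  0.00396897,  0.02636442,  0.03288438],
       [-0.02663048, -0.10095952, -0.99453406,  1.11604463],
       [ 0.        ,  0.        ,  0.        ,  1.        ]])}
```

View pics/top0.png

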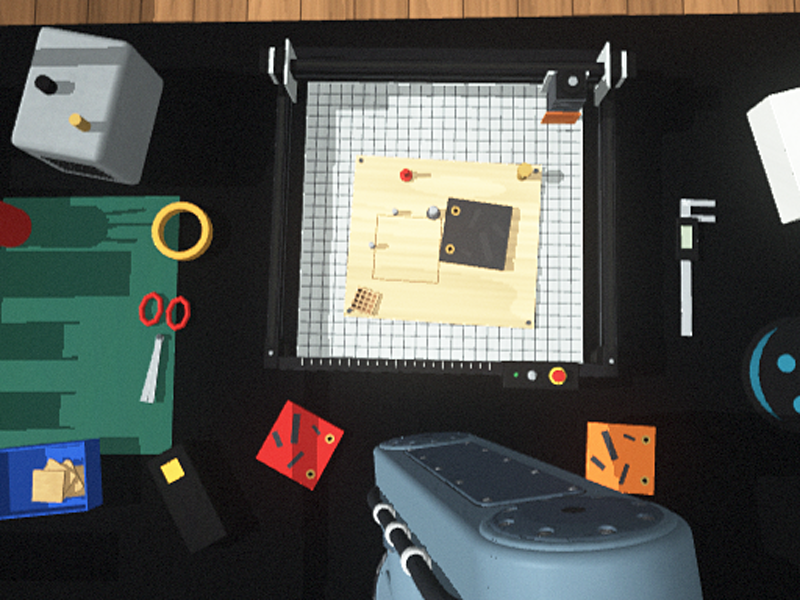

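View pics/side0.png

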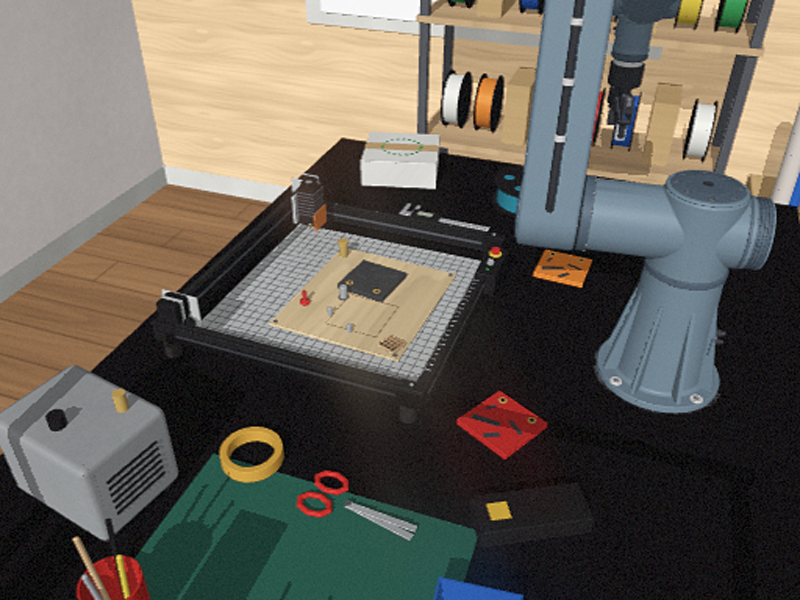

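Plaque-shaped candidates in the top view (800x600): grey (478,234) on the jig board, red (300,445) and orange (620,458) on the table. The grey one fits, since it is dark slate on the board with its eyelets at left. I'll confirm that in a crop and measure it.

```bash
python3 - <<'E'
from h import *
z=np.load("top0.npz");im,d=z["im"],z["d"];c=get_calibration("top")
crop=im[90:220,210:360];cv2.imwrite("pics/crop0.png",cv2.resize(crop[:,:,::-1],None,fx=5,fy=5,interpolation=cv2.INTER_CUBIC))
z2=np.load("side0.npz");cs=z2["im"][140:240,160:310];cv2.imwrite("pics/crops0.png",cv2.resize(cs[:,:,::-1],None,fx=5,fy=5,interpolation=cv2.INTER_CUBIC))
hsv=cv2.cvtColor(im,cv2.COLOR_RGB2HSV)
sub=np.zeros(im.shape[:2],np.uint8);sub[90:220,215:355]=1
m=((hsv[...,0]>10)&(hsv[...,0]<32)&(hsv[...,1]>50)&(hsv[...,2]>120)).astype(np.uint8)*sub
m=cv2.morphologyEx(m,cv2.MORPH_OPEN,np.ones((3,3)))
cn=max(cv2.findContours(m,0,2)[0],key=cv2.contourArea);
r=cv2.minAreaRect(cn);P=np.array([ray(c,p,.028) for p in cv2.boxPoints(r)]);print("board",r,P.round(4),np.linalg.norm(np.diff(P,axis=0),axis=1))
g=((im.max(2)<75)).astype(np.uint8)*sub; g[:,:270]=0;g[:,340:]=0
g=cv2.morphologyEx(g,cv2.MORPH_OPEN,np.ones((3,3)))
cn=max(cv2.findContours(g,0,2)[0],key=cv2.contourArea);hull=cv2.convexHull(cn)
r=cv2.minAreaRect(hull);P=np.array([ray(c,p,.04) for p in cv2.boxPoints(r)]);print("plaque",r,P.round(4),np.linalg.norm(np.diff(P,axis=0),axis=1),P.mean(0))
for uv in [(300,150),(250,190),(316,170)]: print(uv,dpt(c,uv,d))
E
```

```text
board ((281.0113830566406, 186.7589874267578), (120.97821807861328, 38.90595245361328), 4.610649585723877) [[ 0.4594  0.165   0.028 ]
 [ 0.5625  0.1576  0.028 ]
 [ 0.5348 -0.1603  0.028 ]
 [ 0.433  -0.15    0.028 ]] [0.1034001  0.31907293 0.10236211]Traceback (most recent call last):
  File "<stdin>", line 13, in <module>
ValueError: max() iterable argument is empty
```

View pics/crop0.png

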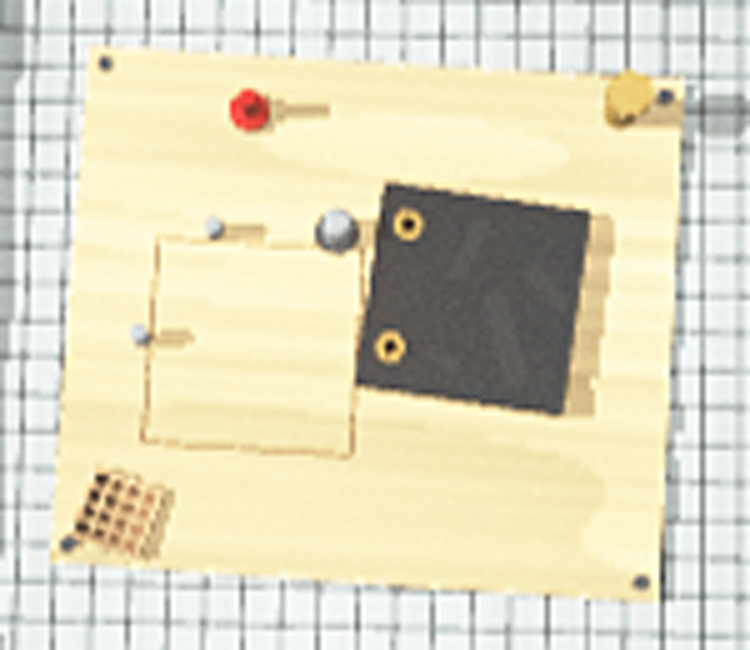

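View pics/crops0.png

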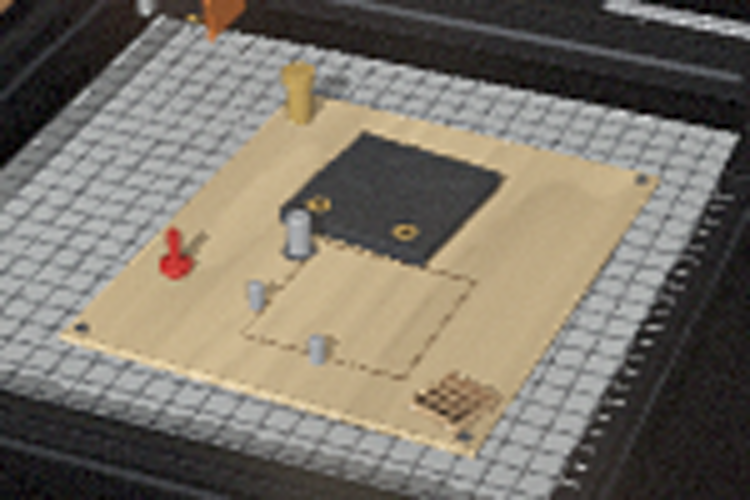

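The crop confirms it: grey slate with brass eyelets at crop (408,223) and (389,346), post top at (337,230), far pin (215,227), left pin (141,334).

```bash
cat >> h.py <<'E'
def fit2(A,B):  # rigid A->B 2D
    a=A-A.mean(0);b=B-B.mean(0);th=np.arctan2((a[:,0]*b[:,1]-a[:,1]*b[:,0]).sum(),(a*b).sum())
    M=np.array([[np.cos(th),-np.sin(th)],[np.sin(th),np.cos(th)]]);t=B.mean(0)-M@A.mean(0)
    return th,t,np.linalg.norm(A@M.T+t-B,axis=1)
def quad(mask):
    cn=max(cv2.findContours(mask,0,2)[0],key=cv2.contourArea);h=cv2.convexHull(cn)
    q=cv2.approxPolyDP(h,.05*cv2.arcLength(h,True),True)[:,0];return q,cv2.minAreaRect(h)
def plaque_mask(im,box):
    x0,y0,x1,y1=box
    s=cv2.GaussianBlur(im,(3,3),0);g=((s.max(2)<110)&((s.max(2).astype(int)-s.min(2))<35)).astype(np.uint8)
    k=np.zeros_like(g);k[y0:y1,x0:x1]=1;g*=k
    return cv2.morphologyEx(g,cv2.MORPH_OPEN,np.ones((5,5),np.uint8))
E
python3 - <<'E'
from h import *
z=np.load("top0.npz");im,d=z["im"],z["d"];c=get_calibration("top")
z2=np.load("side0.npz");i2,d2=z2["im"],z2["d"];c2=get_calibration("side")
f=lambda u,v,o:np.array([o[0]+u/5-.4,o[1]+v/5-.4])
J=np.array([[140,160],[140,-160],[-140,-160],[-140,160]])/1000
B=np.array([ray(c,f(*p,(210,90)),.028)[:2] for p in [(91,46),(684,78),(657,602),(50,562)]])
print("top board",fit2(J,B))
# screws/side corners: far-left(61,337), near-left(476,455), near-right (660,180)
Js=J[[0,3,2]]
print("side board",fit2(Js,np.array([ray(c2,f(*p,(160,140)),.028)[:2] for p in [(60,337),(477,455),(661,180)]])))
q,r=quad(plaque_mask(im,(270,110,345,180)));P=np.array([ray(c,p,.04) for p in cv2.boxPoints(r)])
print(q,r);print("plq top",P.round(4),np.linalg.norm(np.diff(P,axis=0),axis=1),P.mean(0))
q,r=quad(plaque_mask(i2,(210,160,265,196)));P=np.array([ray(c2,p,.04) for p in q]);print("side",q.tolist(),P.round(4))
for uv in [(408,223),(389,346)]: print("eye",ray(c,f(*uv,(210,90)),.04),dpt(c,f(*uv,(210,90)),d))
for uv in [(318,204),(404,232)]: print("eye side",ray(c2,f(*uv,(160,140)),.04),dpt(c2,f(*uv,(160,140)),d2))
print("post top",ray(c,f(337,230,(210,90)),.056),dpt(c,f(337,230,(210,90)),d),"side",ray(c2,f(298,216,(160,140)),.056))
print("farpin",ray(c,f(215,227,(210,90)),.046),"left",ray(c,f(141,334,(210,90)),.046), "side",ray(c2,f(257,285,(160,140)),.046),ray(c2,f(318,339,(160,140)),.046))
for uv in [(300,150),(250,170),(316,170)]: print(uv,dpt(c,uv,d))
E
```

```text
top board (np.float64(-0.0691127580448688), array([ 0.58618522, -0.00477256]), array([0.00141624, 0.00078709, 0.00142573, 0.00066438]))
side board (np.float64(-0.06894867338469593), array([0.58350877, 0.00096253]), array([0.00060106, 0.0014721 , 0.00191384]))
[[295 129]
 [326 133]
 [321 171]
 [290 167]
 [284 150]] ((304.3435363769531, 149.3765411376953), (40.150814056396484, 39.310218811035156), 8.530765533447266)
plq top [[ 0.5508  0.0008  0.04  ]
 [ 0.6544 -0.0153  0.04  ]
 [ 0.6375 -0.1193  0.04  ]
 [ 0.5346 -0.1023  0.04  ]] [0.10477763 0.10533224 0.10435579] [ 0.59432497 -0.05901109  0.04      ]
side [[258, 174], [247, 189], [222, 186], [231, 168]] [[ 0.5389 -0.0994  0.04  ]
 [ 0.5432 -0.0039  0.04  ]
 [ 0.6252  0.0081  0.04  ]
 [ 0.6384 -0.1031  0.04  ]]
eye [ 0.6348314  -0.02508453  0.04      ] [ 0.63513099 -0.02515283  0.03873203]
eye [ 0.56934073 -0.01455503  0.04      ] [ 0.56945776 -0.01458444  0.03933286]
eye side [ 0.63409718 -0.02330719  0.04      ] [ 0.63374957 -0.02252284  0.0405759 ]
eye side [ 0.56917818 -0.01243389  0.04      ] [ 0.57168302 -0.01884516  0.03524791]
post top [0.62763059 0.01257876 0.056     ] [0.62769295 0.01257363 0.0557324 ] side [0.63116147 0.01566525 0.056     ]
farpin [0.63204329 0.0763215  0.046     ] left [0.57540664 0.11499401 0.046     ] side [0.63121849 0.08143506 0.046     ] [0.5741209  0.11969193 0.046     ]
(300, 150) [ 0.5923109  -0.0476404   0.04090191]
(250, 170) [0.54201253 0.08391155 0.02820329]
(316, 170) [ 0.53949026 -0.08877631  0.03912937]
```

```bash
python3 - <<'E'
import bench;print([x for x in dir(bench) if not x.startswith('__')])
from h import *
try: print(tip_extent)
except Exception as e: print(e)
z2=np.load("side0.npz");i2=z2["im"];cv2.imwrite("pics/grip0.png",cv2.resize(i2[10:110,370:440,::-1],None,fx=6,fy=6,interpolation=cv2.INTER_CUBIC))
print(proj(get_calibration("side"),[.17252,-.548,.2444]))
E
```

```text
['MotionError', 'camera', 'get_calibration', 'get_obs', 'hand_in', 'tip_extent']
0.014
[393.1920194   83.30140204]
```

View pics/grip0.png

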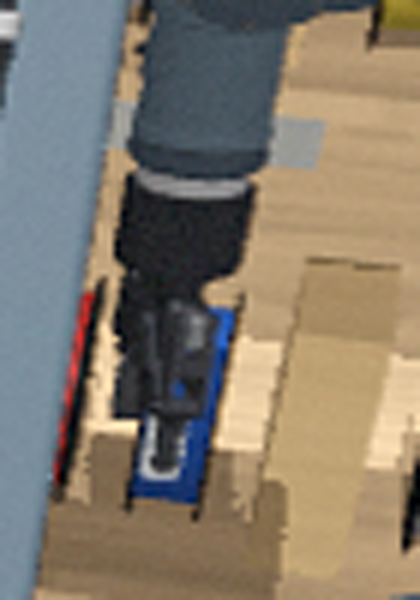

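```bash
cat >> h.py <<'E'
def mv(p,yaw):
    o=get_obs();Rm=rot(o).as_matrix();s=Rm.T@(np.array(p)-o["eef_pos"])*1000
    y=yaw;Rt=np.array([[np.cos(y),np.sin(y),0],[np.sin(y),-np.cos(y),0],[0,0,-1]])
    w=R.from_matrix(Rm.T@Rt).as_rotvec();print("shift",s.round(1),"turn",w.round(4))
def st():
    o=get_obs();Rm=rot(o).as_matrix();print("t",round(o["time_s"],2),"pos",(o["eef_pos"]*1000).round(1),"yaw",round(np.arctan2(Rm[1,0],Rm[0,0]),4),"F",o["wrist_force"].round(1),"M",o["torque"].round(2),"open",round(o["opening"],2))
E
python3 - <<'E'
from h import *
mv([.589,-.148,.2],1.412)
E
```

```text
shift [ 517.3 -256.5   45. ] turn [-1.2000e-03 -1.1000e-03 -1.1072e+00]
```

```bash
python3 -m jog '[[[15,-7,0],[0,0,-0.03],0.7],[[45,-22,0],[0,0,-0.09],0.7],[[80,-40,0],[0,0,-0.16],0.7],[[115,-57,0],[0,0,-0.24],0.7],[[150,-74,0],[0,0,-0.32],0.7],[[185,-92,5],[0,0,-0.40],0.7],[[220,-109,10],[0,0,-0.48],0.7],[[255,-126,15],[0,0,-0.56],0.7],[[290,-144,20],[0,0,-0.64],0.7],[[325,-161,25],[0,0,-0.72],0.7],[[360,-178,30],[0,0,-0.80],0.7],[[395,-196,35],[0,0,-0.88],0.7],[[430,-213,38],[0,0,-0.96],0.7],[[460,-228,40],[0,0,-1.02],0.7],[[485,-240,42],[0,0,-1.07],0.7],[[502,-249,44],[0,0,-1.10],0.7],[[513,-254,45],[0,0,-1.107],0.7],[[517,-256,45],[0,0,-1.107],0.7],[[517,-256,45],[0,0,-1.107],0.7]]'
python3 - <<'E'
from h import *
st(); mv([.589,-.148,.08],1.412)
E
```

```text
time_s: 1.68
eef_pos: [0.5889, -0.1477, 0.1997]
eef_rot: [-0.001, 0.761, 0.649, 0.0]
wrist_force: [-0.6, -0.8, 0.1]
opening: 0.697
t 1.68 pos [ 588.9 -147.7  199.7] yaw 1.4127 F [-0.6 -0.8  0.1] M [ 0.02 -0.   -0.05] open 0.7
shift [ -0.5   0.3 119.7] turn [-0.0012 -0.0017  0.0007]
```

```bash
python3 -m jog '[[[0,0,10],[0,0,0],0.7],[[0,0,35],[0,0,0],0.7],[[0,0,65],[0,0,0],0.7],[[0,0,95],[0,0,0],0.7],[[0,0,120],[0,0,0],0.7],[[0,0,135],[0,0,0],0.7],[[0,0,140],[0,0,0],0.7],[[0,0,140],[0,0,0],0.7]]'
python3 - <<'E'
from h import *
st()
im,d=camera("side");c=get_calibration("side")
cv2.imwrite("pics/s1.png",cv2.resize(im[100:240,160:310,::-1],None,fx=4,fy=4,interpolation=cv2.INTER_CUBIC))
o=get_obs();print(proj(c,o["eef_pos"])-[160,100],(proj(c,o["eef_pos"]-[0,0,.014])-[160,100])*4,(proj(c,o["eef_pos"])-[160,100])*4)
im,d=camera("top")
cv2.imwrite("pics/t1.png",cv2.resize(im[90:220,210:360,::-1],None,fx=5,fy=5,interpolation=cv2.INTER_CUBIC))
E
```

```text
time_s: 2.35
eef_pos: [0.5868, -0.1479, 0.0578]
eef_rot: [-0.003, 0.761, 0.648, -0.001]
wrist_force: [-0.3, 0.0, 0.9]
opening: 0.695
t 2.35 pos [ 586.8 -147.9   57.8] yaw 1.4108 F [-0.3  0.   0.9] M [-0.06 -0.   -0.03] open 0.69
[89.27000938 59.38083445] [357.06672541 251.3055247 ] [357.08003752 237.52333779]
```

View pics/s1.png

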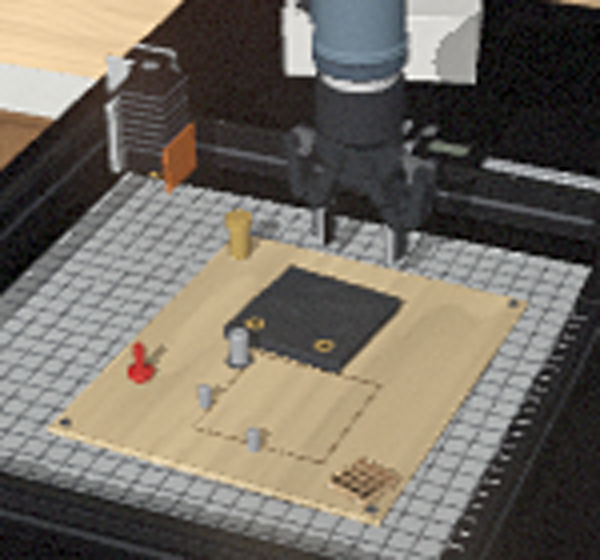

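View pics/t1.png

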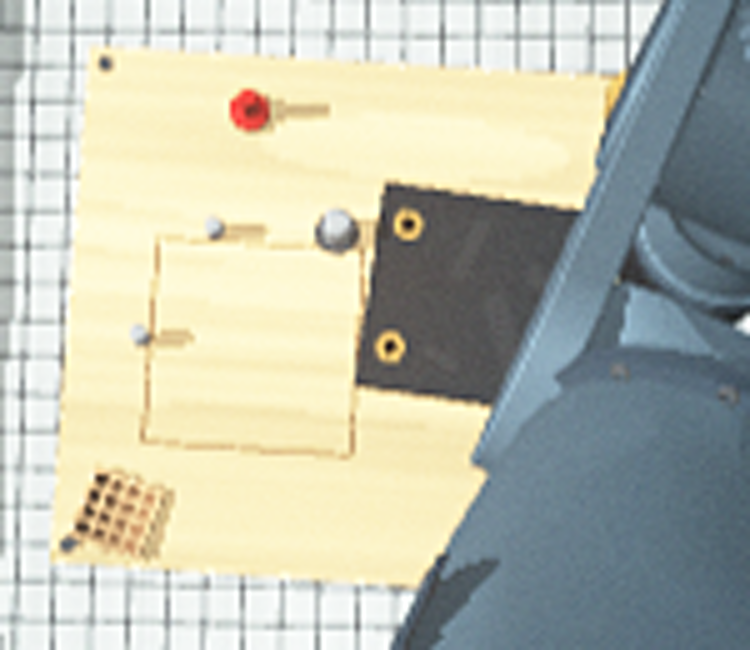

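Picture: the fingertips are at side-crop (322,240) and (395,262), about 14 mm below the TCP. The plaque hasn't moved. Next I lower gently to find the board.

```bash
python3 -m jog '[[[0,0,4],[0,0,0],0.7],[[0,0,8],[0,0,0],0.7],[[0,0,10],[0,0,0],0.7],[[0,0,11],[0,0,0],0.7],[[0,0,11],[0,0,0],0.7]]'; python3 -m jog '[[[0,0,1],[0,0,0],0.7],[[0,0,2],[0,0,0],0.7],[[0,0,2],[0,0,0],0.7]]';python3 -m jog '[[[0,0,1],[0,0,0],0.7],[[0,0,2],[0,0,0],0.7],[[0,0,2],[0,0,0],0.7]]'
```

```text
time_s: 2.87
eef_pos: [0.5889, -0.1483, 0.0495]
eef_rot: [-0.0, 0.761, 0.649, 0.0]
wrist_force: [-0.0, 0.3, 0.4]
opening: 0.698
time_s: 3.12
eef_pos: [0.5888, -0.1482, 0.0473]
eef_rot: [-0.001, 0.761, 0.649, 0.0]
wrist_force: [0.0, -0.3, -0.1]
opening: 0.703
time_s: 3.37
eef_pos: [0.5887, -0.1481, 0.045]
eef_rot: [-0.001, 0.761, 0.649, 0.0]
wrist_force: [-0.0, -0.0, -0.6]
opening: 0.699
```

```bash
python3 -m jog '[[[0,0,1],[0,0,0],0.7],[[0,0,2],[0,0,0],0.7],[[0,0,2],[0,0,0],0.7]]';python3 -m jog '[[[0,0,1],[0,0,0],0.7],[[0,0,2],[0,0,0],0.7],[[0,0,2],[0,0,0],0.7]]'
```

```text
time_s: 3.62
eef_pos: [0.5885, -0.148, 0.0427]
eef_rot: [-0.001, 0.761, 0.649, 0.0]
wrist_force: [-0.8, 0.3, -0.4]
opening: 0.706
time_s: 3.87
eef_pos: [0.5883, -0.1479, 0.0405]
eef_rot: [-0.001, 0.761, 0.649, 0.0]
wrist_force: [0.5, -0.5, -0.6]
opening: 0.696
```

```bash
python3 -m jog '[[[0,0,1],[0,0,0],0.7],[[0,0,2],[0,0,0],0.7],[[0,0,2],[0,0,0],0.7]]'
python3 - <<'E'
from h import *
st()
im,d=camera("side");c=get_calibration("side")
cv2.imwrite("pics/s2.png",cv2.resize(im[130:200,200:290,::-1],None,fx=8,fy=8,interpolation=cv2.INTER_CUBIC))
E
```

```text
time_s: 4.12
eef_pos: [0.5882, -0.1478, 0.0382]
eef_rot: [-0.001, 0.761, 0.649, 0.0]
wrist_force: [0.2, 0.3, 0.3]
opening: 0.697
t 4.12 pos [ 588.2 -147.8   38.2] yaw 1.4117 F [0.2 0.3 0.3] M [ 0.09 -0.    0.03] open 0.7
```

View pics/s2.png

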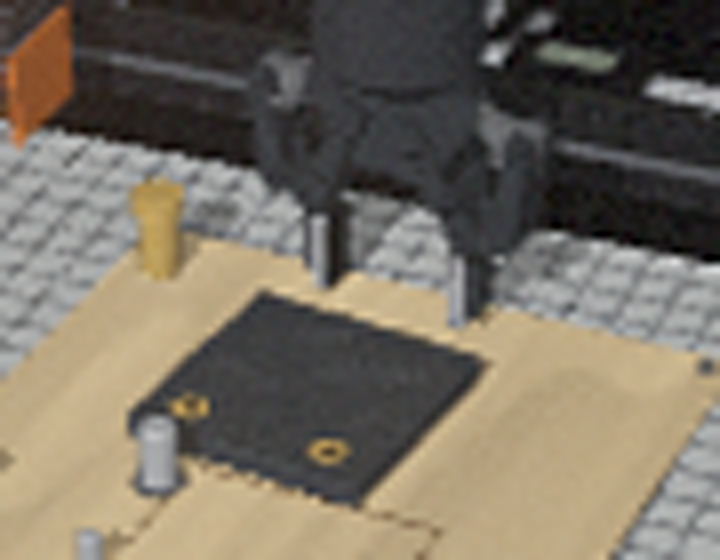

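```bash
python3 -m jog '[[[0,0,1],[0,0,0],0.7],[[0,0,2],[0,0,0],0.7],[[0,0,2],[0,0,0],0.7]]';python3 -m jog '[[[0,0,1],[0,0,0],0.7],[[0,0,1],[0,0,0],0.7]]'
```

```text
time_s: 4.42
eef_pos: [0.5884, -0.1479, 0.037]
eef_rot: [-0.001, 0.761, 0.649, 0.0]
wrist_force: [-2.1, 0.8, 5.1]
opening: 0.703
time_s: 4.58
eef_pos: [0.5884, -0.1479, 0.037]
eef_rot: [-0.001, 0.761, 0.649, 0.0]
wrist_force: [-3.8, 1.9, 7.6]
opening: 0.699
```

Board contact is at TCP z = 37 mm, so the tip extent is 9 mm at this opening. I'll raise 4 mm, then advance along tool +x to touch the plaque.

```bash
python3 -m jog '[[[0,0,-4],[0,0,0],0.7],[[4,0,-4],[0,0,0],0.7],[[10,0,-4],[0,0,0],0.7],[[16,0,-4],[0,0,0],0.7],[[18,0,-4],[0,0,0],0.7],[[18,0,-4],[0,0,0],0.7]]'
python3 - <<'E'
from h import *
st()
E
```

```text
time_s: 5.08
eef_pos: [0.5912, -0.1291, 0.0407]
eef_rot: [-0.001, 0.761, 0.649, -0.0]
wrist_force: [-0.2, 0.6, -0.3]
opening: 0.694
t 5.08 pos [ 591.2 -129.1   40.7] yaw 1.4133 F [-0.2  0.6 -0.3] M [0.03 0.01 0.03] open 0.69
```

```bash
python3 -m jog '[[[2,0,0],[0,0,0],0.7],[[4,0,0],[0,0,0],0.7],[[6,0,0],[0,0,0],0.7],[[8,0,0],[0,0,0],0.7],[[10,0,0],[0,0,0],0.7],[[10,0,0],[0,0,0],0.7]]'
python3 - <<'E'
from h import *
st()
E
python3 -m jog '[[[2,0,0],[0,0,0],0.7],[[4,0,0],[0,0,0],0.7],[[5,0,0],[0,0,0],0.7],[[5,0,0],[0,0,0],0.7]]'
python3 - <<'E'
from h import *
st()
im,d=camera("side");c=get_calibration("side")
cv2.imwrite("pics/s3.png",cv2.resize(im[130:200,200:290,::-1],None,fx=8,fy=8,interpolation=cv2.INTER_CUBIC))
E
```

```text
time_s: 5.58
eef_pos: [0.5928, -0.1189, 0.0406]
eef_rot: [-0.002, 0.761, 0.649, -0.0]
wrist_force: [-0.7, -0.3, 0.2]
opening: 0.699
t 5.58 pos [ 592.8 -118.9   40.6] yaw 1.4134 F [-0.7 -0.3  0.2] M [-0.07  0.03 -0.01] open 0.7
time_s: 5.92
eef_pos: [0.5936, -0.1137, 0.0407]
eef_rot: [-0.002, 0.76, 0.649, 0.0]
wrist_force: [-0.2, 0.6, 0.7]
opening: 0.698
t 5.92 pos [ 593.6 -113.7   40.7] yaw 1.4135 F [-0.2  0.6  0.7] M [-0.02 -0.01 -0.  ] open 0.7
```

View pics/s3.png

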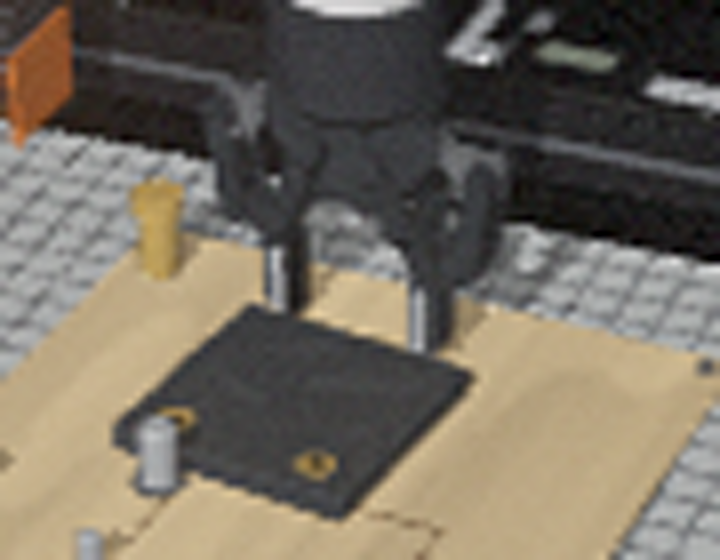

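The plaque's near-right corner moved from crop (485,360) to (470,375), so it is being pushed flush. On to the post.

```bash
python3 -m jog '[[[2,0,0],[0,0,0],0.7],[[4,0,0],[0,0,0],0.7],[[5,0,0],[0,0,0],0.7]]'
python3 -m jog '[[[1,0,0],[0,0,0],0.7],[[2,0,0],[0,0,0],0.7],[[2,0,0],[0,0,0],0.7]]'
python3 -m jog '[[[1,0,0],[0,0,0],0.7],[[2,0,0],[0,0,0],0.7],[[2,0,0],[0,0,0],0.7]]'
python3 - <<'E'
from h import *
st()
E
```

```text
time_s: 6.22
eef_pos: [0.5941, -0.111, 0.0408]
eef_rot: [-0.0, 0.76, 0.65, -0.001]
wrist_force: [-3.8, -14.3, -1.3]
opening: 0.701
time_s: 6.47
eef_pos: [0.5941, -0.111, 0.0409]
eef_rot: [0.001, 0.76, 0.65, -0.003]
wrist_force: [-1.6, -9.4, -2.5]
opening: 0.698
time_s: 6.72
eef_pos: [0.5941, -0.111, 0.0409]
eef_rot: [0.002, 0.76, 0.649, -0.004]
wrist_force: [-3.1, -10.0, -1.4]
opening: 0.698
t 6.72 pos [ 594.1 -111.    40.9] yaw 1.4138 F [ -3.1 -10.   -1.4] M [-1.63  0.43 -0.01] open 0.7
```

Contact with the post at about 10 N, a mild squeeze. The post works out at about tool (129, 17) mm ahead of the TCP. Now I swing about it in 10° calls.

```bash
cat > rt.py <<'E'
import sys
from h import *
# offsets for rotation about post point, given current P=(d,s) in tool frame
P=np.array([.6315,.0137])
o=get_obs();Rm=rot(o).as_matrix();v=Rm[:,:2].T@np.r_[P-o["eef_pos"][:2],0.041-o["eef_pos"][2]];v=v*1000
print("post in tool",v.round(1),"need z",round((o["eef_pos"][2]-.041)*1000,1));st()
sq=float(sys.argv[1]);ds=float(sys.argv[2]);n=int(sys.argv[3]);st_=float(sys.argv[4])
for k in range(1,n+1):
    a=st_*k; c,s=np.cos(a),np.sin(a);M=np.array([[c,-s],[s,c]])
    t=v-M@np.array([129-sq,v[1]+ds*k/n]); print(round(a,3),t.round(1))
Rt=Rm;up=Rm[2];print("tilt: tool z",Rm[:,2].round(4), "fix rotvec xy",R.align_vectors([Rm.T@[0,0,-1]],[[0,0,1]])[0].as_rotvec().round(4))
E
python3 rt.py 1.5 0 8 .0218 2>/dev/null
```

```text
post in tool [129.   17.4] need z -0.1
t 6.72 pos [ 594.1 -111.    40.9] yaw 1.4138 F [ -3.1 -10.   -1.4] M [-1.63  0.43 -0.01] open 0.7
0.022 [ 2.  -2.8]
0.044 [ 2.4 -5.5]
0.065 [ 3.  -8.3]
0.087 [  3.6 -11. ]
0.109 [  4.2 -13.8]
0.131 [  4.9 -16.5]
0.153 [  5.7 -19.2]
0.174 [  6.5 -21.9]
tilt: tool z [-0.0039 -0.0077 -1.    ] fix rotvec xy [-0.0027  0.0082  0.    ]
```

```bash
python3 -m jog '[[[2,-2.8,0],[-0.002,0.008,0.022],0.7],[[2.4,-5.5,0],[-0.002,0.008,0.044],0.7],[[3,-8.3,0],[-0.002,0.008,0.065],0.7],[[3.6,-11,0],[-0.002,0.008,0.087],0.7],[[4.2,-13.8,0],[-0.002,0.008,0.109],0.7],[[4.9,-16.5,0],[-0.002,0.008,0.131],0.7],[[5.7,-19.2,0],[-0.002,0.008,0.153],0.7],[[6.5,-21.9,0],[-0.002,0.008,0.175],0.7]]'
python3 rt.py 1.5 0 8 .0218 2>/dev/null
python3 - <<'E'
from h import *
im,d=camera("side");c=get_calibration("side")
cv2.imwrite("pics/s4.png",cv2.resize(im[130:200,200:290,::-1],None,fx=8,fy=8,interpolation=cv2.INTER_CUBIC))
E
```

```text
time_s: 7.38
eef_pos: [0.5736, -0.1026, 0.0411]
eef_rot: [0.001, 0.815, 0.58, -0.001]
wrist_force: [-0.6, -8.0, -0.7]
opening: 0.696
post in tool [128.9  16.6] need z 0.1
t 7.38 pos [ 573.6 -102.6   41.1] yaw 1.2371 F [-0.6 -8.  -0.7] M [-1.32  0.21 -0.28] open 0.7
0.022 [ 1.8 -2.8]
0.044 [ 2.2 -5.5]
0.065 [ 2.7 -8.3]
0.087 [  3.3 -11. ]
0.109 [  4.  -13.8]
0.131 [  4.6 -16.5]
0.153 [  5.4 -19.2]
0.174 [  6.2 -21.9]
tilt: tool z [ 5.0e-04 -2.6e-03 -1.0e+00] fix rotvec xy [0.0013 0.0023 0.    ]
```

View pics/s4.png

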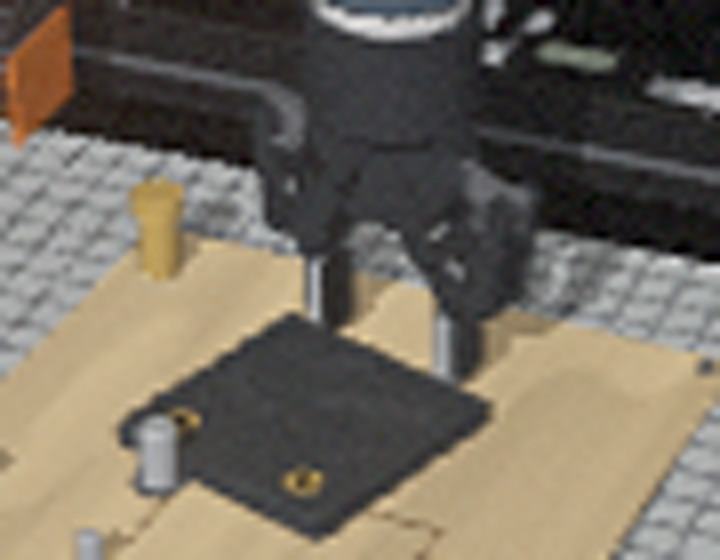

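The plaque is swinging with the fence, flush and at 8 N. I continue with a little extra leftward drag.

```bash
python3 -m jog '[[[1.8,-3,0],[0.001,0.002,0.022],0.7],[[2.2,-6,0],[0.001,0.002,0.044],0.7],[[2.7,-9,0],[0.001,0.002,0.065],0.7],[[3.3,-12,0],[0.001,0.002,0.087],0.7],[[4,-15,0],[0.001,0.002,0.109],0.7],[[4.6,-18,0],[0.001,0.002,0.131],0.7],[[5.4,-21,0],[0.001,0.002,0.153],0.7],[[6.2,-24,0],[0.001,0.002,0.175],0.7]]'
python3 rt.py 1.5 2 9 .0218 2>/dev/null
```

```text
time_s: 8.1
eef_pos: [0.5519, -0.0897, 0.0409]
eef_rot: [0.0, 0.863, 0.505, -0.001]
wrist_force: [-2.5, -7.0, -1.4]
opening: 0.698
post in tool [129.2  18.8] need z -0.1
t 8.1 pos [551.9 -89.7  40.9] yaw 1.0592 F [-2.5 -7.  -1.4] M [-1.14  0.4  -0.25] open 0.7
0.022 [ 2.1 -3. ]
0.044 [ 2.6 -6. ]
0.065 [ 3.2 -9. ]
0.087 [  3.9 -11.9]
0.109 [  4.6 -14.9]
0.131 [  5.4 -17.8]
0.153 [  6.2 -20.7]
0.174 [  7.2 -23.6]
0.196 [  8.2 -26.5]
tilt: tool z [-0.0012 -0.0018 -1.    ] fix rotvec xy [-0.0002  0.0022  0.    ]
```

```bash
python3 -m jog '[[[2.1,-3,0],[0,0.002,0.022],0.7],[[2.6,-6,0],[0,0.002,0.044],0.7],[[3.2,-9,0],[0,0.002,0.065],0.7],[[3.9,-12,0],[0,0.002,0.087],0.7],[[4.6,-15,0],[0,0.002,0.109],0.7],[[5.4,-18,0],[0,0.002,0.131],0.7],[[6.2,-21,0],[0,0.002,0.153],0.7],[[7.2,-24,0],[0,0.002,0.175],0.7],[[8.2,-27,0],[0,0.002,0.196],0.7]]'
python3 rt.py 1.5 2 9 .0218 2>/dev/null
python3 - <<'E'
from h import *
im,d=camera("side");c=get_calibration("side")
cv2.imwrite("pics/s5.png",cv2.resize(im[130:200,200:290,::-1],None,fx=8,fy=8,interpolation=cv2.INTER_CUBIC))
E
```

```text
time_s: 8.85
eef_pos: [0.5313, -0.0706, 0.0407]
eef_rot: [0.0, 0.909, 0.418, -0.001]
wrist_force: [-5.0, -8.7, -0.3]
opening: 0.699
post in tool [129.2  21.1] need z -0.3
t 8.85 pos [531.3 -70.6  40.7] yaw 0.8614 F [-5.  -8.7 -0.3] M [-1.51  0.83 -0.38] open 0.7
0.022 [ 2.2 -3. ]
0.044 [ 2.8 -6. ]
0.065 [ 3.4 -9. ]
0.087 [  4.1 -11.9]
0.109 [  4.9 -14.8]
0.131 [  5.8 -17.8]
0.153 [  6.7 -20.7]
0.174 [  7.6 -23.6]
0.196 [  8.7 -26.4]
tilt: tool z [-0.0021 -0.002  -1.    ] fix rotvec xy [-0.0003  0.0029  0.    ]
```

View pics/s5.png

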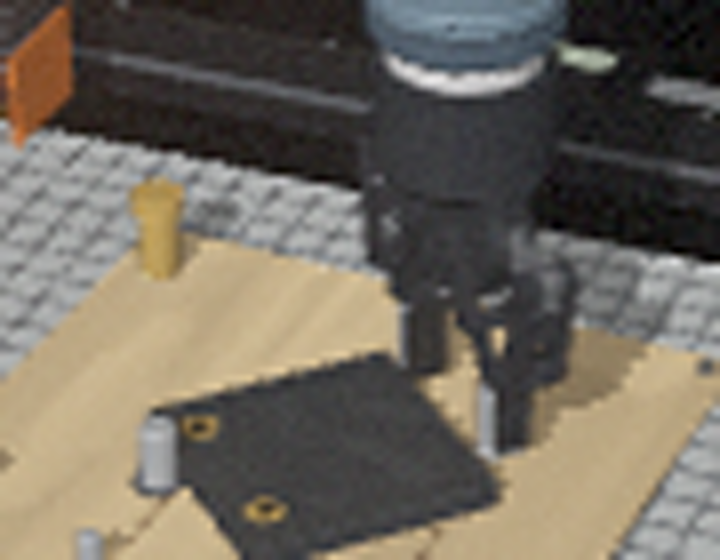

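```bash
cat > pl.py <<'E'
import sys
from h import *
# eyelet far/near pixel in crop(8x, origin 200,130) -> plaque pose
a=[float(x) for x in sys.argv[1:5]];c=get_calibration("side")
E=[ray(c,(200+a[i]/8-.44,130+a[i+1]/8-.44),.04)[:2] for i in(0,2)]
x=E[0]-E[1];L=np.linalg.norm(x);x/=L;y=np.array([-x[1],x[0]]);C=(E[0]+E[1])/2-.039*y
P=np.array([.6315,.0137])
print("len",L,"angle rel jig",np.degrees(np.arctan2(x[1],x[0])+.069),"C",C,"post in plaque",(P-C)@x,(P-C)@y)
E
python3 pl.py 200 428 264 510; python3 pl.py 183 420 301 482;python3 pl.py 189 406 328 451
```

```text
len 0.0640902827631861 angle rel jig -40.225333292846095 C [ 0.57373986 -0.01606934] post in plaque 0.020677570903550487 0.06160264751560679
len 0.06625705687997072 angle rel jig -17.86146471190528 C [ 0.58743463 -0.03732176] post in plaque 0.02194968701796913 0.06374314394704936
len 0.06641348806045166 angle rel jig -5.42514274385686 C [ 0.59523094 -0.05684926] post in plaque 0.02428778671923132 0.07551652960542078
```

Eyelet rays give a spacing of 64 mm (expected 66), a turn of -40°, and the post touching at x_p ≈ 21 mm. All consistent, so I continue.

```bash
python3 -m jog '[[[2.2,-3.2,0],[0,0.003,0.022],0.7],[[2.8,-6.4,0],[0,0.003,0.044],0.7],[[3.4,-9.6,0],[0,0.003,0.065],0.7],[[4.1,-12.8,0],[0,0.003,0.087],0.7],[[4.9,-16,0],[0,0.003,0.109],0.7],[[5.8,-19.2,0],[0,0.003,0.131],0.7],[[6.7,-22.3,0],[0,0.003,0.153],0.7],[[7.6,-25.4,0],[0,0.003,0.175],0.7],[[8.7,-28.5,0],[0,0.003,0.196],0.7]]'
python3 rt.py 1.5 4 9 .0218 2>/dev/null
```

```text
time_s: 9.65
eef_pos: [0.5137, -0.0461, 0.0406]
eef_rot: [0.0, 0.946, 0.325, -0.002]
wrist_force: [-7.0, -8.8, 2.4]
opening: 0.703
post in tool [129.6  25.4] need z -0.4
t 9.65 pos [513.7 -46.1  40.6] yaw 0.6628 F [-7.  -8.8  2.4] M [-1.48  0.96 -0.41] open 0.7
0.022 [ 2.7 -3.2]
0.044 [ 3.4 -6.4]
0.065 [ 4.2 -9.6]
0.087 [  5.  -12.8]
0.109 [  5.9 -15.9]
0.131 [  6.9 -19.1]
0.153 [  7.9 -22.2]
0.174 [  9.1 -25.2]
0.196 [ 10.3 -28.3]
tilt: tool z [-0.003  -0.0015 -1.    ] fix rotvec xy [-0.0007  0.0033  0.    ]
```

```bash
python3 -m jog '[[[2.5,-3.2,-0.3],[0,0.003,0.022],0.7],[[3.2,-6.4,-0.3],[0,0.003,0.044],0.7],[[3.9,-9.6,-0.3],[0,0.003,0.065],0.7],[[4.7,-12.8,-0.3],[0,0.003,0.087],0.7],[[5.6,-15.9,-0.3],[0,0.003,0.109],0.7],[[6.6,-19.1,-0.3],[0,0.003,0.131],0.7],[[7.6,-22.2,-0.3],[0,0.003,0.153],0.7],[[8.8,-25.2,-0.3],[0,0.003,0.175],0.7],[[10,-28.3,-0.3],[0,0.003,0.196],0.7]]'
python3 rt.py 1.5 3 9 .0218 2>/dev/null
python3 - <<'E'
from h import *
im,d=camera("side");c=get_calibration("side")
cv2.imwrite("pics/s6.png",cv2.resize(im[130:200,200:290,::-1],None,fx=8,fy=8,interpolation=cv2.INTER_CUBIC))
im,d=camera("top")
cv2.imwrite("pics/t6.png",cv2.resize(im[90:220,210:360,::-1],None,fx=5,fy=5,interpolation=cv2.INTER_CUBIC))
E
```

```text
time_s: 10.4
eef_pos: [0.5021, -0.0183, 0.0406]
eef_rot: [-0.0, 0.973, 0.231, -0.003]
wrist_force: [-8.8, -7.0, 4.2]
opening: 0.703
post in tool [129.9  29.5] need z -0.4
t 10.4 pos [502.1 -18.3  40.6] yaw 0.4653 F [-8.8 -7.   4.2] M [-1.38  1.2  -0.39] open 0.7
0.022 [ 3.1 -3.1]
0.044 [ 3.9 -6.2]
0.065 [ 4.7 -9.3]
0.087 [  5.6 -12.3]
0.109 [  6.6 -15.4]
0.131 [  7.6 -18.4]
0.153 [  8.8 -21.3]
0.174 [ 10.  -24.3]
0.196 [ 11.2 -27.2]
tilt: tool z [-0.0049 -0.001  -1.    ] fix rotvec xy [-0.0013  0.0048  0.    ]
```

View pics/s6.png

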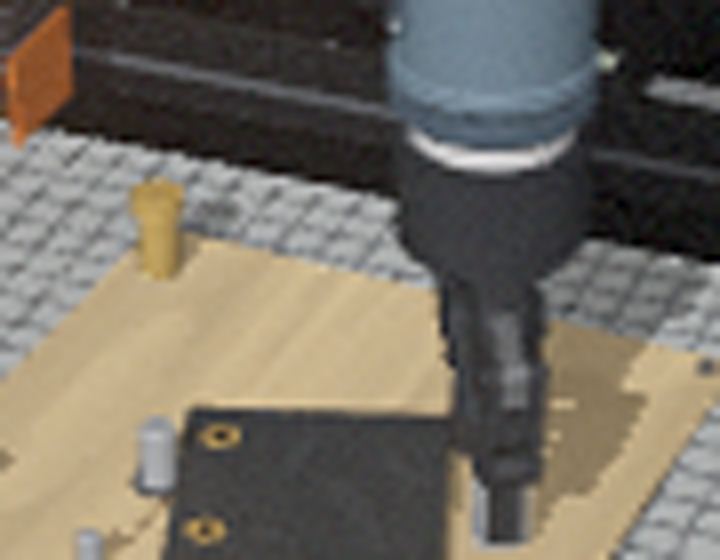

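View pics/t6.png

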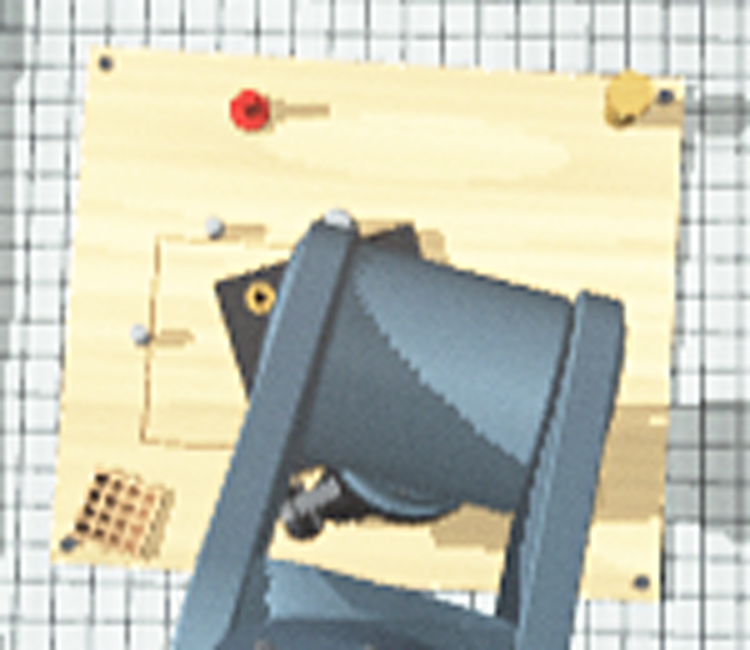

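Top view shows the plaque about 25° short of aligned, with its far-right corner at (412,225), and the post touching about 15 mm right of its centre. The test chip is still clear. Continuing.

```bash
python3 -m jog '[[[2.7,-2.9,-0.4],[-0.001,0.005,0.022],0.7],[[3.5,-5.7,-0.4],[-0.001,0.005,0.044],0.7],[[4.3,-8.5,-0.4],[-0.001,0.005,0.065],0.7],[[5.2,-11.2,-0.4],[-0.001,0.005,0.087],0.7],[[6.2,-14,-0.4],[-0.001,0.005,0.109],0.7],[[7.2,-16.7,-0.4],[-0.001,0.005,0.131],0.7],[[8.4,-19.3,-0.4],[-0.001,0.005,0.153],0.7],[[9.5,-22,-0.4],[-0.001,0.005,0.175],0.7],[[10.6,-24.6,-0.4],[-0.001,0.005,0.196],0.7]]'
python3 rt.py 1.2 0 9 .0218 2>/dev/null
```

```text
time_s: 11.25
eef_pos: [0.4979, 0.0089, 0.0404]
eef_rot: [-0.0, 0.991, 0.134, -0.003]
wrist_force: [-8.1, -5.9, 2.8]
opening: 0.699
post in tool [130.1  30.8] need z -0.6
t 11.25 pos [497.9   8.9  40.4] yaw 0.2687 F [-8.1 -5.9  2.8] M [-0.96  1.22 -0.33] open 0.7
0.022 [ 3.  -2.8]
0.044 [ 3.8 -5.5]
0.065 [ 4.6 -8.3]
0.087 [  5.5 -11. ]
0.109 [  6.4 -13.7]
0.131 [  7.4 -16.4]
0.153 [  8.5 -19.1]
0.174 [  9.6 -21.7]
0.196 [ 10.7 -24.3]
tilt: tool z [-5.7e-03  1.0e-04 -1.0e+00] fix rotvec xy [-0.0016  0.0055  0.    ]
```

```bash
python3 -m jog '[[[2.7,-2.8,-0.6],[-0.001,0.005,0.022],0.7],[[3.5,-5.5,-0.6],[-0.001,0.005,0.044],0.7],[[4.3,-8.3,-0.6],[-0.001,0.005,0.065],0.7],[[5.2,-11,-0.6],[-0.001,0.005,0.087],0.7],[[6.1,-13.7,-0.6],[-0.001,0.005,0.109],0.7],[[7.1,-16.4,-0.6],[-0.001,0.005,0.131],0.7],[[8.2,-19.1,-0.6],[-0.001,0.005,0.153],0.7],[[9.3,-21.7,-0.6],[-0.001,0.005,0.175],0.7],[[10.4,-24.3,-0.6],[-0.001,0.005,0.196],0.7]]'
python3 rt.py 1.2 0 7 .0218 2>/dev/null
python3 - <<'E'
from h import *
im,d=camera("top")
cv2.imwrite("pics/t7.png",cv2.resize(im[90:220,210:360,::-1],None,fx=5,fy=5,interpolation=cv2.INTER_CUBIC))
im,d=camera("side")
cv2.imwrite("pics/s7.png",cv2.resize(im[130:230,180:290,::-1],None,fx=6,fy=6,interpolation=cv2.INTER_CUBIC))
E
```

```text
time_s: 12.0
eef_pos: [0.5003, 0.0356, 0.0406]
eef_rot: [-0.0, 0.999, 0.036, -0.002]
wrist_force: [-2.4, -1.5, 0.0]
opening: 0.698
post in tool [129.3  31.2] need z -0.4
t 12.0 pos [500.3  35.6  40.6] yaw 0.0714 F [-2.4 -1.5  0. ] M [-0.19  0.28 -0.13] open 0.7
0.022 [ 2.2 -2.8]
0.044 [ 3.  -5.5]
0.065 [ 3.8 -8.3]
0.087 [  4.7 -11. ]
0.109 [  5.7 -13.7]
0.131 [  6.7 -16.4]
0.153 [  7.8 -19.1]
tilt: tool z [-3.1e-03  5.0e-04 -1.0e+00] fix rotvec xy [-0.0007  0.0031  0.    ]
```

View pics/t7.png

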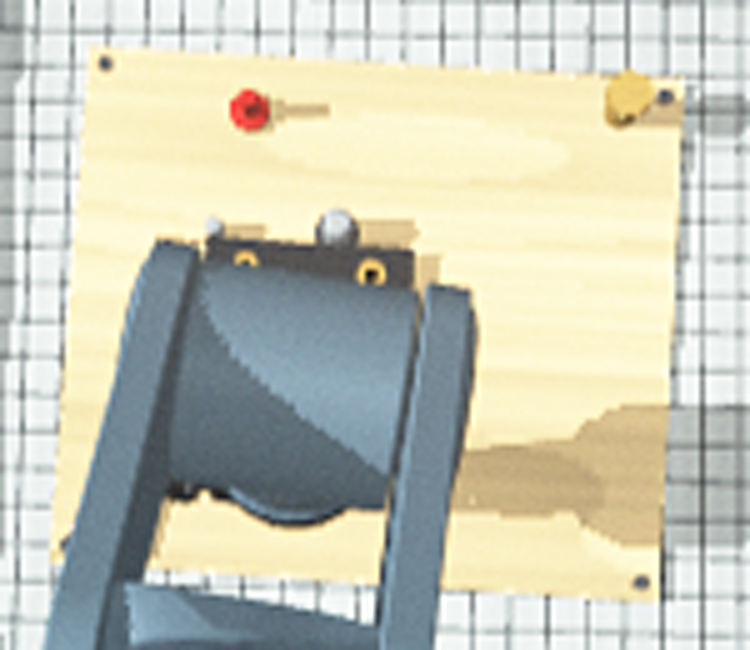

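View pics/s7.png

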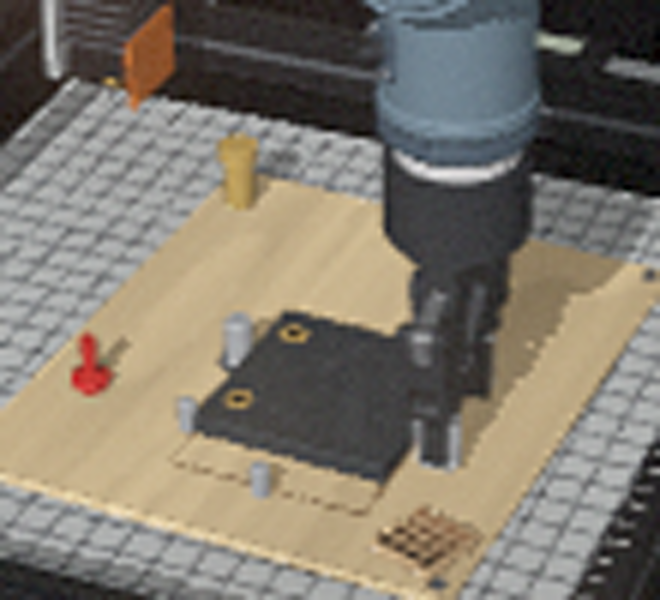

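The plaque has already swung onto the far pin: its far face runs crop (207,240)→(412,253), parallel to the board edge, with the eyelets on the far side. I square the fence and press it lightly.

```bash
python3 -m jog '[[[0.5,0,-0.4],[0,0.003,0.03],0.7],[[1.5,-0.5,-0.4],[0,0.003,0.06],0.7],[[2.5,-1,-0.4],[0,0.003,0.1],0.7],[[3.5,-1,-0.4],[0,0.003,0.14],0.7],[[4.5,-1,-0.4],[0,0.003,0.14],0.7],[[5.5,-1,-0.4],[0,0.003,0.14],0.7]]'
python3 -c "from h import *;st()"
python3 -m jog '[[[1,0,0],[0,0,0],0.7],[[2,0,0],[0,0,0],0.7],[[2,0,0],[0,0,0],0.7]]'
python3 -c "from h import *;st()"
```

```text
time_s: 12.6
eef_pos: [0.5052, 0.0374, 0.0409]
eef_rot: [-0.001, 0.999, -0.033, -0.001]
wrist_force: [-6.4, -0.2, 3.3]
opening: 0.699
t 12.6 pos [505.2  37.4  40.9] yaw -0.0656 F [-6.4 -0.2  3.3] M [-0.24  0.9  -0.21] open 0.7
time_s: 12.85
eef_pos: [0.5053, 0.0374, 0.0405]
eef_rot: [-0.001, 0.999, -0.032, -0.003]
wrist_force: [-7.5, 0.1, 5.3]
opening: 0.696
t 12.85 pos [505.3  37.4  40.5] yaw -0.0643 F [-7.5  0.1  5.3] M [-0.31  1.29 -0.26] open 0.7
```

Firmly against the far stops at about 8 N. Back off, lift, and go round to the right face.

```bash
python3 -m jog '[[[-3,0,0],[0,0,0],0.7],[[-10,0,0],[0,0,0],0.7],[[-16,0,0],[0,0,0],0.7],[[-18,0,-10],[0,0,0],0.7],[[-18,0,-35],[0,0,0],0.7],[[-18,0,-60],[0,0,0],0.7],[[-18,0,-70],[0,0,0],0.7],[[-18,0,-70],[0,0,0],0.7]]'
python3 - <<'E'
from h import *
st();im,d=camera("top")
cv2.imwrite("pics/t8.png",cv2.resize(im[90:220,210:360,::-1],None,fx=5,fy=5,interpolation=cv2.INTER_CUBIC))
im,d=camera("side")
cv2.imwrite("pics/s8.png",cv2.resize(im[130:230,180:290,::-1],None,fx=6,fy=6,interpolation=cv2.INTER_CUBIC))
mv([.5638,-.056,.11],1.502)
E
```

```text
time_s: 13.52
eef_pos: [0.4902, 0.0382, 0.1139]
eef_rot: [-0.0, 0.999, -0.032, 0.0]
wrist_force: [0.1, -0.9, 0.6]
opening: 0.7
t 13.52 pos [490.2  38.2 113.9] yaw -0.064 F [ 0.1 -0.9  0.6] M [-0.02 -0.   -0.03] open 0.7
shift [81.9 89.4  0.2] turn [-0.0046  0.0031 -1.5662]
```

View pics/t8.png

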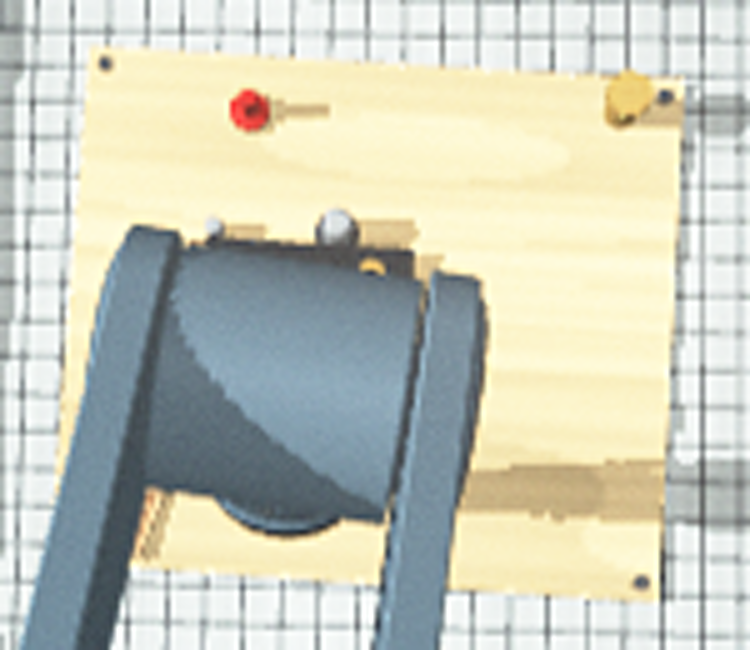

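View pics/s8.png

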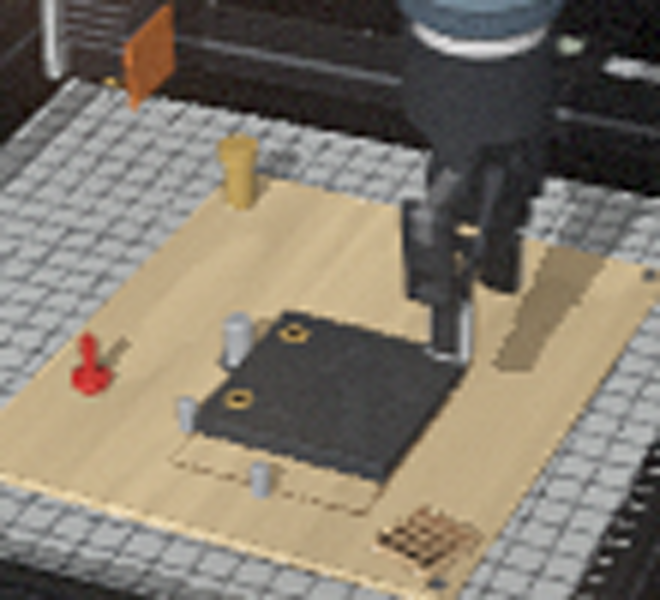

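```bash
python3 -m jog '[[[2,10,0],[0,0,-0.08],0.7],[[5,20,0],[0,0,-0.18],0.7],[[9,30,0],[0,0,-0.28],0.7],[[14,40,0],[0,0,-0.38],0.7],[[20,50,0],[0,0,-0.48],0.7],[[27,60,0],[0,0,-0.58],0.7],[[34,70,0],[0,0,-0.68],0.7],[[41,78,0],[0,0,-0.78],0.7],[[48,84,0],[0,0,-0.88],0.7],[[55,88,0],[0,0,-0.98],0.7],[[62,90,0],[0,0,-1.08],0.7],[[68,90,0],[0,0,-1.18],0.7],[[73,90,0],[0,0,-1.28],0.7],[[77,90,0],[0,0,-1.38],0.7],[[80,90,0],[0,0,-1.48],0.7],[[82,90,0],[0,0,-1.54],0.7],[[82,90,0],[0,0,-1.566],0.7],[[82,90,0],[0,0,-1.566],0.7]]'
python3 - <<'E'
from h import *
st();mv([.5638,-.056,.041],1.502)
im,d=camera("top")
cv2.imwrite("pics/t9.png",cv2.resize(im[90:220,210:360,::-1],None,fx=5,fy=5,interpolation=cv2.INTER_CUBIC))
E
```

```text
time_s: 15.12
eef_pos: [0.5627, -0.0562, 0.1081]
eef_rot: [-0.004, 0.731, 0.683, -0.002]
wrist_force: [-1.3, -0.2, 0.6]
opening: 0.699
t 15.12 pos [562.7 -56.2 108.1] yaw 1.5027 F [-1.3 -0.2  0.6] M [-0.03 -0.05  0.04] open 0.7
shift [ 0.2  1.6 67.1] turn [-0.0082 -0.0018  0.0007]
```

View pics/t9.png

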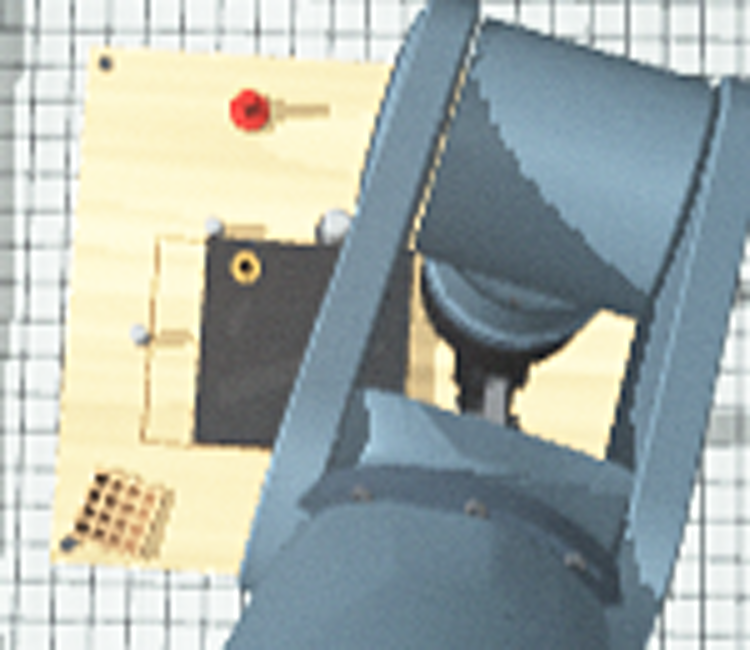

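Plaque lies about 25 mm right of the burnt outline, with its left face at (207,240). The gripper is clear of the right face, so I descend.

```bash
python3 -m jog '[[[0,1,8],[-0.008,0,0],0.7],[[0,1,25],[-0.008,0,0],0.7],[[0,1,42],[-0.008,0,0],0.7],[[0,1,55],[-0.008,0,0],0.7],[[0,1,62],[-0.008,0,0],0.7],[[0,1,66],[-0.008,0,0],0.7],[[0,1,67],[-0.008,0,0],0.7],[[0,1,67],[-0.008,0,0],0.7]]'
python3 -m jog '[[[3,0,0],[0,0,0],0.7],[[7,0,0],[0,0,0],0.7],[[11,0,0],[0,0,0],0.7],[[15,0,0],[0,0,0],0.7],[[18,0,0],[0,0,0],0.7],[[20,0,0],[0,0,0],0.7],[[22,0,0],[0,0,0],0.7],[[24,0,0],[0,0,0],0.7],[[24,0,0],[0,0,0],0.7]]'
python3 - <<'E'
from h import *
st();mv([.5645,-.010,.041],1.502)
im,d=camera("side")
cv2.imwrite("pics/s9.png",cv2.resize(im[130:230,180:290,::-1],None,fx=6,fy=6,interpolation=cv2.INTER_CUBIC))
E
```

```text
time_s: 15.83
eef_pos: [0.5634, -0.0563, 0.0414]
eef_rot: [-0.0, 0.731, 0.682, 0.001]
wrist_force: [0.2, -0.2, -0.2]
opening: 0.699
time_s: 16.58
eef_pos: [0.5651, -0.0322, 0.0415]
eef_rot: [-0.0, 0.731, 0.682, 0.001]
wrist_force: [-0.1, -0.5, 0.3]
opening: 0.699
t 16.58 pos [565.1 -32.2  41.5] yaw 1.5011 F [-0.1 -0.5  0.3] M [-0.01  0.02  0.04] open 0.7
shift [22.1 -2.1  0.5] turn [ 0.0002 -0.0015 -0.0009]
```

View pics/s9.png

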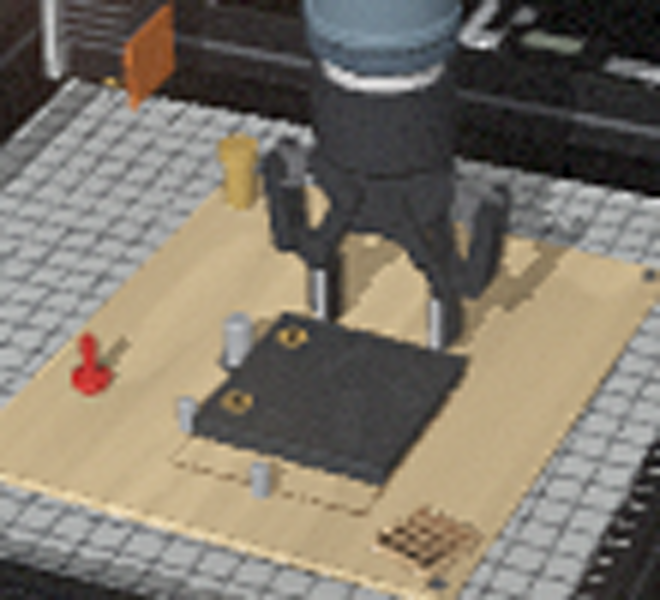

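```bash
python3 -m jog '[[[2,0,0.5],[0,0,0],0.7],[[4,0.5,0.5],[0,0,0],0.7],[[6,0.5,0.5],[0,0,0],0.7],[[8,1,0.5],[0,0,0],0.7],[[10,1,0.5],[0,0,0],0.7],[[12,1,0.5],[0,0,0],0.7],[[14,1.5,0.5],[0,0,0],0.7],[[16,1.5,0.5],[0,0,0],0.7],[[18,1.5,0.5],[0,0,0],0.7],[[20,1.5,0.5],[0,0,0],0.7]]'
python3 -c "from h import *;st()"
python3 -m jog '[[[1,0,0],[0,0,0],0.7],[[2,0,0],[0,0,0],0.7],[[3,0,0],[0,0,0],0.7]]'
python3 -c "from h import *;st()"
```

```text
time_s: 17.47
eef_pos: [0.5679, -0.0119, 0.0408]
eef_rot: [-0.001, 0.731, 0.682, 0.001]
wrist_force: [-0.1, -1.8, -0.1]
opening: 0.698
t 17.47 pos [567.9 -11.9  40.8] yaw 1.5011 F [-0.1 -1.8 -0.1] M [-0.34  0.23 -0.01] open 0.7
time_s: 17.72
eef_pos: [0.5681, -0.0088, 0.0408]
eef_rot: [-0.001, 0.731, 0.682, 0.001]
wrist_force: [-1.0, -2.1, -0.6]
opening: 0.699
t 17.72 pos [568.1  -8.8  40.8] yaw 1.501 F [-1.  -2.1 -0.6] M [-0.37  0.22 -0.01] open 0.7
```

```bash
python3 -m jog '[[[1,0,0],[0,0,0],0.7],[[2,0,0],[0,0,0],0.7],[[2,0,0],[0,0,0],0.7]]'
python3 -m jog '[[[1,0,0],[0,0,0],0.7],[[2,0,0],[0,0,0],0.7],[[2,0,0],[0,0,0],0.7]]'
python3 - <<'E'
from h import *
st();im,d=camera("side")
cv2.imwrite("pics/s10.png",cv2.resize(im[130:230,180:290,::-1],None,fx=6,fy=6,interpolation=cv2.INTER_CUBIC))
E
```

```text
time_s: 17.97
eef_pos: [0.5683, -0.0081, 0.0408]
eef_rot: [0.0, 0.731, 0.682, -0.0]
wrist_force: [-2.6, -8.0, -0.5]
opening: 0.7
time_s: 18.22
eef_pos: [0.5683, -0.008, 0.0409]
eef_rot: [0.001, 0.731, 0.682, -0.001]
wrist_force: [-2.8, -10.9, -0.9]
opening: 0.699
t 18.22 pos [568.3  -8.   40.9] yaw 1.5017 F [ -2.8 -10.9  -0.9] M [-1.67  0.47  0.01] open 0.7
```

View pics/s10.png

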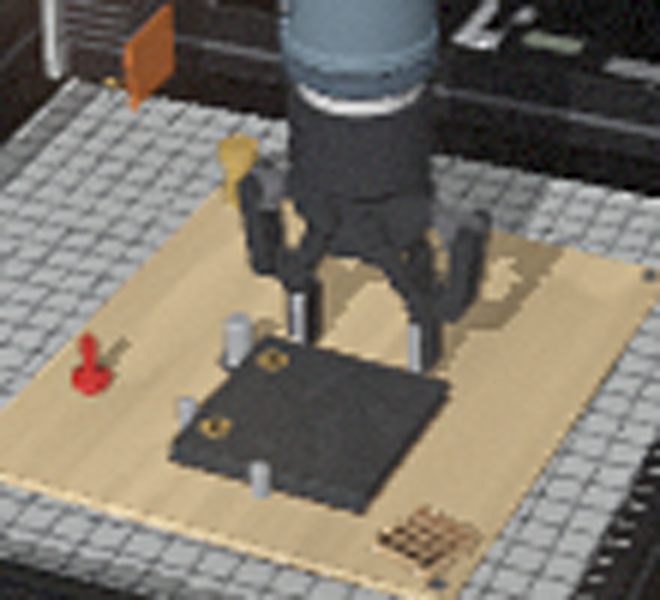

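It stopped at 11 N against the left pin, with the fence at y = -8.0 mm against a predicted -7.9. Back off, then a final press on the near face with a narrower fence to stay clear of the test chip.

```bash
python3 -m jog '[[[-3,0,0],[0,0,0],0.7],[[-10,0,0],[0,0,0],0.7],[[-16,0,0],[0,0,0],0.7],[[-18,0,-10],[0,0,0],0.7],[[-18,0,-35],[0,0,0],0.7],[[-18,0,-60],[0,0,0],0.7],[[-18,0,-70],[0,0,0],0.5],[[-18,0,-70],[0,0,0],0.4]]'
python3 - <<'E'
from h import *
st();mv([.4835,.058,.112],-.069)
E
```

```text
time_s: 18.93
eef_pos: [0.5696, -0.0263, 0.1146]
eef_rot: [0.004, 0.731, 0.682, 0.001]
wrist_force: [-0.9, 0.2, -0.3]
opening: 0.428
t 18.93 pos [569.6 -26.3 114.6] yaw 1.5016 F [-0.9  0.2 -0.3] M [-0.01 -0.06 -0.02] open 0.43
shift [ 78.1 -91.7   1.7] turn [ 0.0084 -0.002   1.5706]
```

```bash
python3 -m jog '[[[1,-10,0],[0,0,0.08],0.4],[[4,-22,0],[0,0,0.18],0.4],[[9,-35,0],[0,0,0.28],0.4],[[15,-48,0],[0,0,0.38],0.4],[[22,-60,0],[0,0,0.48],0.4],[[30,-70,0],[0,0,0.58],0.4],[[38,-78,0],[0,0,0.68],0.4],[[46,-84,0],[0,0,0.78],0.4],[[54,-88,0],[0,0,0.88],0.4],[[62,-91,0],[0,0,0.98],0.4],[[68,-92,0],[0,0,1.08],0.4],[[73,-92,0],[0,0,1.18],0.4],[[76,-92,0],[0,0,1.28],0.4],[[78,-92,0],[0,0,1.38],0.4],[[78,-92,0],[0,0,1.48],0.4],[[78,-92,0],[0,0,1.54],0.4],[[78,-92,0],[0,0,1.57],0.4],[[78,-92,0],[0,0,1.57],0.4]]'
python3 - <<'E'
from h import *
st();mv([.4835,.058,.045],-.069)
im,d=camera("side")
cv2.imwrite("pics/s11.png",cv2.resize(im[130:230,180:290,::-1],None,fx=6,fy=6,interpolation=cv2.INTER_CUBIC))
E
```

```text
time_s: 20.43
eef_pos: [0.4823, 0.0581, 0.1125]
eef_rot: [0.002, 0.999, -0.035, 0.002]
wrist_force: [0.0, -0.8, -0.1]
opening: 0.401
t 20.43 pos [482.3  58.1 112.5] yaw -0.0693 F [ 0.  -0.8 -0.1] M [-0.03  0.07  0.03] open 0.4
shift [ 0.8 -0.2 67.5] turn [ 0.0038 -0.0048 -0.0004]
```

View pics/s11.png

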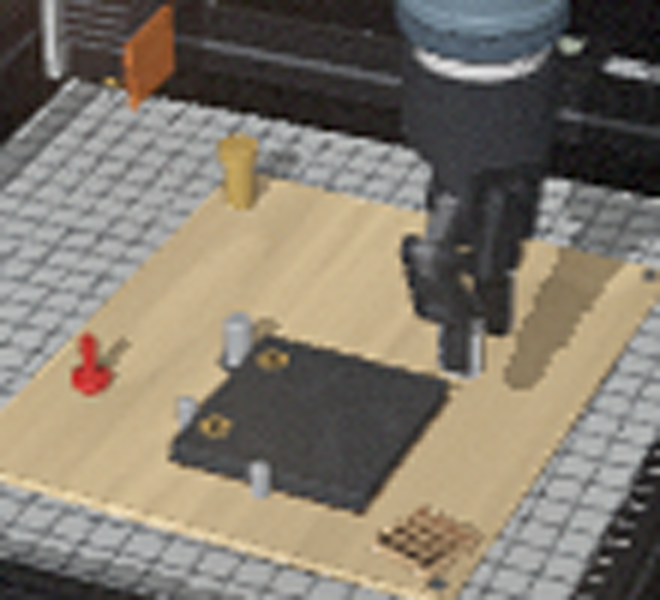

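Plaque stays seated after release. Descend at the near face and press gently.

```bash
python3 -m jog '[[[0,0,8],[0.004,-0.005,0],0.4],[[0,0,25],[0.004,-0.005,0],0.4],[[0,0,42],[0.004,-0.005,0],0.4],[[0,0,55],[0.004,-0.005,0],0.4],[[0,0,62],[0.004,-0.005,0],0.4],[[0,0,66],[0.004,-0.005,0],0.4],[[0,0,67],[0.004,-0.005,0],0.4],[[4,0,67],[0.004,-0.005,0],0.4],[[8,0,67],[0.004,-0.005,0],0.4],[[12,0,67],[0.004,-0.005,0],0.4],[[15,0,67],[0.004,-0.005,0],0.4],[[18,0,67],[0.004,-0.005,0],0.4],[[19,0,67],[0.004,-0.005,0],0.4],[[19,0,67],[0.004,-0.005,0],0.4]]'
python3 -m jog '[[[1,0,0],[0,0,0],0.4],[[2,0,0],[0,0,0],0.4],[[3,0,0],[0,0,0],0.4],[[3,0,0],[0,0,0],0.4]]'
python3 -m jog '[[[1,0,0],[0,0,0],0.4],[[2,0,0],[0,0,0],0.4],[[2,0,0],[0,0,0],0.4]]'
python3 -c "from h import *;st()"
```

```text
time_s: 21.65
eef_pos: [0.5021, 0.0564, 0.0459]
eef_rot: [-0.0, 0.999, -0.034, 0.0]
wrist_force: [-0.3, 0.1, 0.4]
opening: 0.397
time_s: 21.98
eef_pos: [0.5053, 0.0562, 0.046]
eef_rot: [-0.0, 0.999, -0.034, 0.0]
wrist_force: [0.2, 0.7, -1.0]
opening: 0.4
time_s: 22.23
eef_pos: [0.5066, 0.0561, 0.0457]
eef_rot: [-0.0, 0.999, -0.034, -0.001]
wrist_force: [-2.9, -0.1, 1.9]
opening: 0.396
t 22.23 pos [506.6  56.1  45.7] yaw -0.0676 F [-2.9 -0.1  1.9] M [-0.05  0.54 -0.05] open 0.4
```

The fence stops at exactly the earlier far-contact plane (501.5 mm along jig x both times). One firmer press, then retract.

```bash
python3 -m jog '[[[1,0,0],[0,0,0],0.4],[[2,0,0],[0,0,0],0.4],[[2,0,0],[0,0,0],0.4]]'
python3 -m jog '[[[-2,0,0],[0,0,0],0.4],[[-8,0,0],[0,0,0],0.4],[[-15,0,0],[0,0,0],0.4],[[-18,0,-5],[0,0,0],0.4],[[-18,0,-25],[0,0,0],0.4],[[-18,0,-60],[0,0,0],0.4],[[-18,0,-95],[0,0,0],0.4],[[-18,0,-130],[0,0,0],0.4],[[-18,0,-150],[0,0,0],0.4],[[-18,0,-155],[0,0,0],0.4],[[-18,0,-155],[0,0,0],0.4]]'
python3 - <<'E'
from h import *
st(); mv([.30,-.45,.20],0.0)
E
```

```text
time_s: 22.48
eef_pos: [0.5067, 0.0562, 0.0452]
eef_rot: [-0.0, 0.999, -0.034, -0.003]
wrist_force: [-8.7, -0.8, 5.2]
opening: 0.402
time_s: 23.4
eef_pos: [0.4908, 0.0572, 0.2026]
eef_rot: [0.0, 0.999, -0.034, -0.0]
wrist_force: [-0.7, -0.8, -1.3]
opening: 0.404
t 23.4 pos [490.8  57.2 202.6] yaw -0.0673 F [-0.7 -0.8 -1.3] M [-0.05  0.01  0.07] open 0.4
shift [-156.2  518.9    2.8] turn [ 0.0002  0.0007 -0.0673]
```

Move the arm aside for a clear top view.

```bash
python3 -m jog '[[[-5,15,-5],[0,0,0],0.4],[[-15,45,-10],[0,0,0],0.4],[[-25,75,-20],[0,0,0],0.4],[[-35,110,-20],[0,0,0],0.4],[[-45,145,-20],[0,0,0],0.4],[[-55,180,-20],[0,0,0],0.4],[[-65,215,-20],[0,0,0],0.4],[[-75,250,-20],[0,0,0],0.4],[[-85,285,-20],[0,0,0],0.4],[[-95,320,-20],[0,0,0],0.4],[[-105,355,-20],[0,0,0],0.4],[[-115,390,-20],[0,0,0],0.4],[[-125,420,-20],[0,0,0],0.4],[[-130,440,-20],[0,0,0],0.4],[[-132,450,-20],[0,0,0],0.4],[[-132,450,-20],[0,0,0],0.4]]'
python3 - <<'E'
from h import *
st()
im,d=camera("top");np.savez("topF.npz",im=im,d=d)
cv2.imwrite("pics/tF.png",cv2.resize(im[90:220,210:360,::-1],None,fx=5,fy=5,interpolation=cv2.INTER_CUBIC))
cv2.imwrite("pics/tF2.png",cv2.resize(im[:,:,::-1],(800,600)))
im,d=camera("side")
cv2.imwrite("pics/sF.png",cv2.resize(im[150:230,180:290,::-1],None,fx=7,fy=7,interpolation=cv2.INTER_CUBIC))
E
```

```text
time_s: 24.73
eef_pos: [0.3277, -0.3836, 0.2211]
eef_rot: [-0.001, 0.999, -0.035, -0.001]
wrist_force: [-0.5, 1.4, 0.5]
opening: 0.395
t 24.73 pos [ 327.7 -383.6  221.1] yaw -0.0699 F [-0.5  1.4  0.5] M [-0.    0.01  0.05] open 0.39
```

View pics/tF.png

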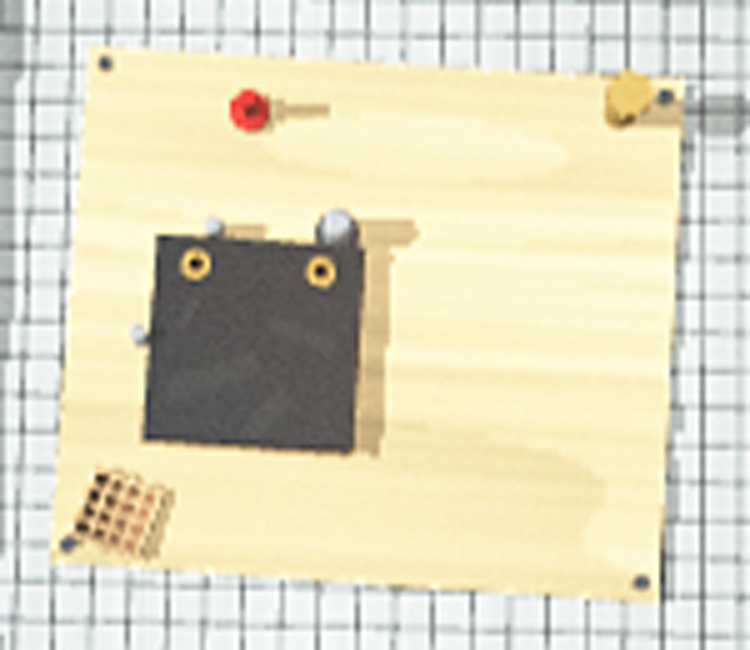

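View pics/sF.png

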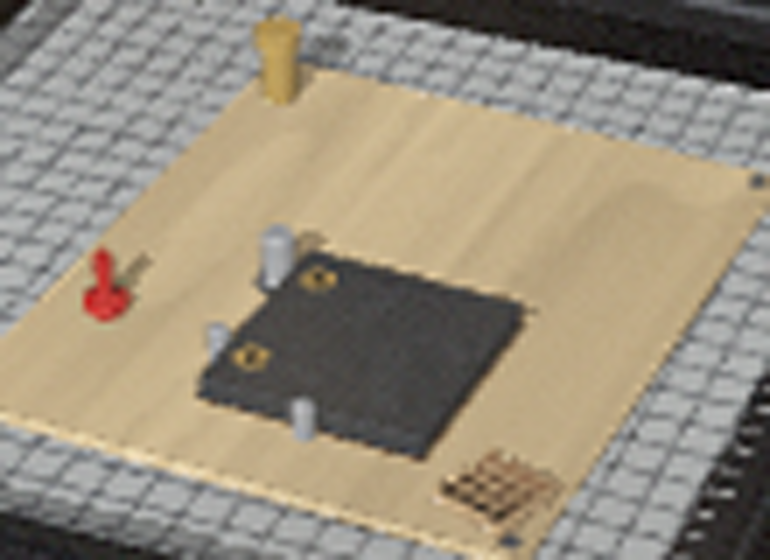

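View pics/tF2.png

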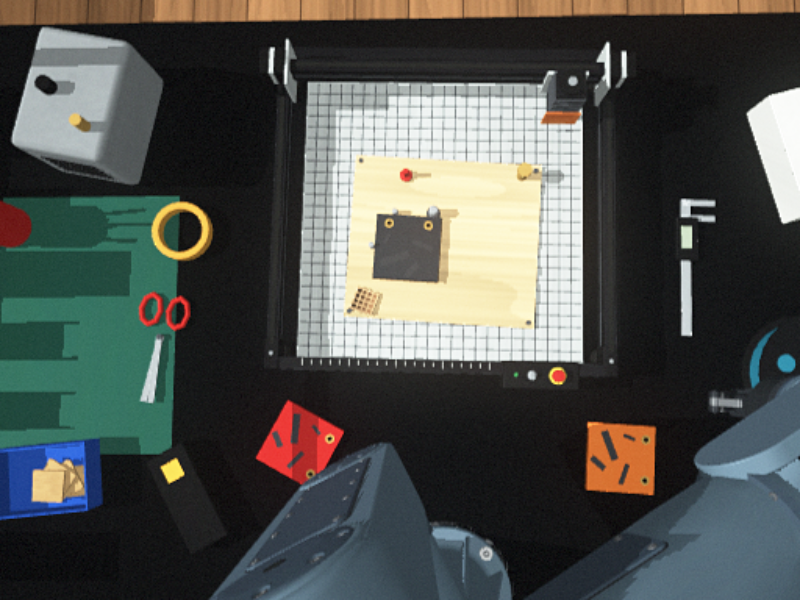

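The plaque covers the burnt outline, with its eyelets at far (195,264) and (320,271). A quick numeric check follows.

```bash
python3 - <<'E'
from h import *
c=get_calibration("top");f=lambda u,v:np.array([210+u/5-.4,90+v/5-.4])
z=np.load("topF.npz");im,d=z["im"],z["d"]
th=-.069;O=np.array([.5862,-.0048]);M=np.array([[np.cos(th),np.sin(th)],[-np.sin(th),np.cos(th)]])
J=lambda p:M@(p[:2]-O)*1000
E=[J(ray(c,f(*u),.04)) for u in[(195,264),(320,271)]];x=E[1]-E[0];x/=np.linalg.norm(x);y=np.array([-x[1],x[0]])
print(E,"C",(E[0]+E[1])/2-39*y,"yaw",np.degrees(np.arctan2(x[1],x[0])))
q,r=quad(plaque_mask(im,(230,130,290,185)));P=np.array([J(ray(c,p,.04)) for p in cv2.boxPoints(r)]);print(r,P.round(1),P.mean(0))
c4=cv2.boxPoints(r);ctr=c4.mean(0)
print("heights",[round(float(dpt(c,ctr+.8*(p-ctr),d)[2]),4) for p in c4])
E
```

```text
[array([21.08060583, 93.58019256]), array([21.42079636, 27.6706454 ])] C [-17.74877942  60.4241241 ] yaw -89.70427185002409
((260.306884765625, 158.2827606201172), (40.224586486816406, 40.10714340209961), 3.3664605617523193) [[-72.5 112. ]
 [ 34.1 113.5]
 [ 34.3   7.5]
 [-71.9   7.1]] [-18.98529253  60.04359366]
heights [0.0384, 0.0398, 0.0375, 0.0436]
```

```bash
python3 -c "
from bench import *
print(hand_in())"
```

```text
the job is handed in; nothing more can be done
None
```

I swung the grey plaque a quarter turn clockwise round the corner post and seated it against the post, the far pin and the left pin. I handed the job in at about 25 s, with the gripper clear of everything.

**How it went:** I used the half-open gripper as a fence on the plaque's right face. I pressed it to the post and swung it round at about 8–14 N. I then slid it left to the left pin (11 N) and pressed it far against the post and far pin (9 N).

**Last checks:**
- **Position:** in the top view the eyelets put the centre at jig (-17.7, 60.4) mm, against a seat of (-18, 60). The outline put it at (-19.0, 60.0).
- **Turn:** the eyelet edge faces far, at -89.7° against a target of -90°.
- **Flatness:** top heights at four spots read 37.5–43.6 mm against 40. I put the spread down to depth noise, and both views show the plaque flat.
- **Contact:** the fence stopped on the same far plane in both far pushes (501.5 mm each time). Its left stop was within 0.1 mm of the prediction.
- **Other things:** the gauge, peg, chip, scissors, tape, calipers and laser head look unmoved.

**What disagreed or was not tested:**
- The side and top cameras differed by 2–5 mm in y, which is more than the stated calibration error, so I relied on contact for the final fit.
- In the last few degrees the plaque swung ahead of the fence onto the far pin. I squared it up afterwards.
- I did not press it against the left pin again after the final far push.

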